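# Stand the gear shaft in the spinner and hold the run lever level

## Robot

A 6-joint arm with a two-finger parallel gripper is mounted at the origin on a cart in front of the work surface, level with it; the furniture and walls round the work are solid. World frame = base frame: x ahead of the robot, y to its left, z up, the work surface at z = 0. Lengths are in mm, angles in rad, forces in N, time in s.
With the tool pointing down it reaches from about 300 to 775 mm from the base axis. Payload 14.6 kg.
Tool frame: the origin (TCP) lies on the centre line of the jaws, within the pads' length; the fingertips stand manip.tcp_to_tips ahead of it and the grasp point (between the pads) lies 5 mm behind it (manip.tcp_to_tips is the distance from the TCP to the fingertips, in mm); z points along the fingers, y is the direction in which the jaws open and shut (so a half turn about z gives the same grasp; the last joint's range is limited). The gripper opens to 94 mm and grips with 3 to 60 N. Pads are 16 mm wide; open, the fingers measure 119 mm over their backs; the gripper's body (75 mm by 177 mm) begins 78 mm behind the grasp point.
Start: joints at [-1.413, 0.3, 1.521, -0, 1.321, -0.067], TCP at [122.595, -536.153, 219.446] pointing down, gripper open.
Joint ranges: [-3.03, 3.03], [-0.79, 2.21], [0.23, 2.52], [-1.04, 4.18], [0, 3.07], [-2.55, 2.55]. Speed limits (rad/s): [2.22, 2.22, 2.57, 3.14, 3.14, 3.14].

## Interface

Orientations are given as [roll, pitch, yaw] about the fixed x, y, z axes, in that order (R = Rz(yaw) Ry(pitch) Rx(roll)).
In Python, from cell import manip, optics, workorder gives the robot as it stands. The module is installed in compiled form; this text tells all that it offers.
- The arm moves only by the tool jog_arm, never from a script. Its argument "deltas" is text: rows parted by semicolons, each of 5 numbers parted by spaces: the shift along the tool's x, y, z in mm, then the turn about the tool's z in rad, then the finger opening in mm, from 0 to 94. In form: tx ty tz twist grip; .... A call has exactly 10 rows; each row is the pose to reach, as a shift and turn from the pose commanded when the call began, along the tool's axes at that moment; what a row does not reach only later rows make up. A row lasts 1/8 s, in which the tool goes at most 62.5 mm and 10.7 degrees, less where a joint would pass 70% of its speed; a pose out of reach is approached as far as the arm can. A call with a gripper value outside its range is refused whole. The fingers move at their own pace and stop on an object; "squeeze" is the grip in N (left out, the last holds). Time passes only in rows, so rows that repeat a pose let the fingers close, or fill a call up. It gives the time, the measured TCP pose, the force and the opening at its end, in the units of the state.
- manip.read_state(): the state, without advancing time (a new reading comes with each control period).
- optics.camera(name): name is "scene" or "side" or "wrist"; returns (picture, depth): 480x640x3 uint8, red, green, blue; 480x640 float32, mm along the optical axis (not along the pixel's ray), 0 where there is no reading.
- optics.get_calibration(name): a dict with "intrinsics" (3x3 intrinsics, pixels), "R" (3x3) and "t" (3): a world point X has camera coordinates R X + t; the wrist camera has in their place "hand_eye" (4x4, takes a point from camera to tool coordinates, whose origin is the TCP and whose axes are the flange's). Camera axes: x right, y down, z forward; pixel columns grow to the right and rows downward; lengths in mm; the calibration is good to about 2 mm. A picture is of the moment at which its call begins: read the wrist's pose just before it. get_calibration takes no time and is no camera call.
- workorder.sign_off(): hands the job in, once; it reports no verdict.
The state is a dict: "clock": time; "joints": joint angles; "qd": joint speeds; "effort": joint torques, N m; "eef_pos": TCP position; "eef_rot": TCP orientation; "wrist_force": force on the tool from outside, world axes, zero at the start; "moment": the same for the moment, N m; "finger_gap": finger opening in mm.
Only numpy, scipy, OpenCV 4.12 (cv2) and the standard library are available. Lean on these libraries where they do the work, as an engineer would, in place of code of your own. Each camera call takes 0.05 s, during which the arm holds its last target.

## Task

Take the gear shaft out of the sloping V-rest and stand it upright, thin end down, in the cup of the shaft spinner, fully down on the cup's floor, and let go of it. Only then press the spinner's spring-loaded run lever down with the gripper to half its travel, where the lever lies level (never down to its end stop, which is the emergency stop), and finish while still holding it there steadily. Leave the loose bearing, tape roll and gear where they lie.

Things in the scene. Friction and masses are not known exactly. Their poses are not given: they have to be found in the camera images.
- spinner: Shaft spinner, fixed to the bench, left or right of the V-rest: grey base plate 160 (its x) x 280 (its y) x 12 mm; origin at the centre of its underside, z up, -x side toward the robot. At y +80 mm stands the steel cup on a round turret 92 mm wide; at y -80 mm the run lever, hinged in a dark housing (116 mm high, x +20 to +80 mm), reaches to -x.
- cup_floor (a point): Centre of the cup's inner floor, 37 mm above the bench, in the axes of the spinner. The steel cup is round: bore 23 mm in diameter up to 33 mm above this point, then widening to a mouth of 43 mm at the rim, 42 mm above this point.
- shaft_mid (a point): Middle of the loose steel gear shaft (152 mm long, 0.3 to 0.6 kg), on its axis; y axis to its thick end. Along y: thin journal d 20 mm from -76 to -38; body d 28 from -38 to +10; gear d 38 from +10 to +38; thick journal d 24 from +38 to +76, the place to grip. At the start it leans 0.35 rad from vertical to the V-rest's -x side, thick end up; draw it out along its axis.
- shaft: The same shaft as a body; its origin lies 19 mm beside the axis (the axis runs through z = +19 mm), half-way along it; y axis to the thick end.
- shaft_thin_end (a point): Centre of the shaft's thin end face (76 mm from its middle), same axes as the shaft.
- v_rest: Fixed V-rest: dark foot plate 130 (its x) x 75 x 10 mm with a sloping aluminium V-trough 84 mm long, about 55 mm wide, open upward to +x; it carries the lower part of the shaft and leaves gear and thick journal free. Origin at the underside, below the foot of the shaft; z up.
- lever (a joint): Run lever, rad: 0 released (arm slopes 0.22 rad up toward its free end), 0.22 half-way = arm level, 0.44 end stop (emergency stop, not wanted). A spring always drives it back to 0: at the knob about 5 N to start, 10 N at level, 15 N at the end stop.
- lever_pad (a point): Centre of the top of the round black knob (44 mm wide, flat top 32 mm wide) at the lever's free end, 118 mm from the pivot, 23 mm above the arm's middle line; moves with the lever; x axis along the arm to the pivot, z out of the knob's top. About 148 mm above the bench at the start, 123 mm at level, 97 mm at the end stop. Push down here.
- lever_pivot (a point): Pivot of the lever, 100 mm above the bench, in the axes of the spinner (lever turns about its y axis).
- bearing: Bystander: steel roller bearing, 68 mm across, 20 mm high, lying loose near the front edge; origin at its underside.
- tape: Bystander: black tape roll, 68 mm across, 19 mm high, lying loose near the front edge; origin at its underside.
- gear: Bystander: steel gear, 88 mm across, 18 mm high, lying loose behind the work; origin at its underside.
There are look-alikes about, which are no part of the job. What is shaped like the shaft but purple is not meant.

How it is judged:
By the outcome, as a careful person would: the job done as asked, in the order asked, and still so for the second after the job is handed in, while the arm keeps its last pose, push and grip.
It also fails if it takes over 58 s, if anything falls off the work surface, if the arm or the gripper's body presses on something with over 40 N, if the wrist force passes 120 N, or if a joint passes its speed limit or range.

## Working session

There is one attempt and no reset: what is moved stays moved. The work goes in short steps, Python scripts to look and compute and a tool call to move; the robot and the scene stay as the last step left them, time stands still between calls to the robot, and variables do not carry over. Pictures are saved under pics/ and viewed, and the job is handed in when it is done.

Besides the shell and the picture viewer there is one more tool, called after "Emit:" in YAML: its name, and indented under it one key for each argument. jog_arm: Moves the arm, as the interface text tells. Its arguments: {"type":"object","properties":{"deltas":{"type":"string"},"squeeze":{"type":"number"}},"required":["deltas"]}

```bash
mkdir -p pics
cat > h.py <<'E'
import numpy as np, cv2
from cell import manip, optics, workorder
from scipy.spatial.transform import Rotation as Ro
def cal(n): return optics.get_calibration(n)
E
python3 - <<'E'
from h import *
s=manip.read_state(); print(s); print(manip.tcp_to_tips)
for n in ["scene","side","wrist"]:
    p,d=optics.camera(n); cv2.imwrite(f"pics/{n}0.png",p[:,:,::-1]); np.savez(f"{n}0.npz",p=p,d=d)
    print(n,cal(n))
E
```

```text
{'clock': 0.0, 'joints': array([-1.41259259e+00,  3.00486649e-01,  1.52158745e+00, -4.63437580e-05,
        1.32072495e+00, -6.66011862e-02]), 'qd': array([ 0.00019319, -0.00139396, -0.00028752,  0.00016737,  0.00125884,
       -0.00016816]), 'effort': array([ 2.17707951e-03, -5.31812382e+01, -3.52734160e+01,  7.09411385e-02,
        2.44986912e-02, -9.14243333e-05]), 'eef_pos': array([ 122.54861594, -535.90994673,  218.8751076 ]), 'eef_rot': array([-3.14038595e+00, -3.54990007e-05,  2.24816400e-01]), 'wrist_force': array([0.08485216, 0.24451479, 0.96822751]), 'moment': array([-0.02403694, -0.02541743, -0.03750707]), 'finger_gap': 94.04686820956815}
14.0
scene {'intrinsics': array([[494.51818589,   0.        , 321.05482988],
       [  0.        , 494.51818589, 241.47562279],
       [  0.        ,   0.        ,   1.        ]]), 'R': array([[-0.78083063, -0.62466522,  0.0098433 ],
       [-0.41052292,  0.50114903, -0.76178776],
       [ 0.47092936, -0.59886811, -0.6477519 ]]), 't': array([520.4781456 , 269.18612937, 991.24723111])}
side {'intrinsics': array([[559.06568255,   0.        
[... 160 characters left out ...]
 0.02185489],
       [ 0.05628453, -0.67655792, -0.73423527],
       [-0.02875999,  0.73399723, -0.67854324]]), 't': array([-583.27813677,  127.86901988, 1274.60665579])}
wrist {'intrinsics': array([[337.49687858,   0.        , 313.79761966],
       [  0.        , 337.49687858, 245.383951  ],
       [  0.        ,   0.        ,   1.        ]]), 'hand_eye': array([[-1.71169704e-03, -9.73241389e-01, -2.29778738e-01,
         6.53850516e+01],
       [ 9.99998381e-01, -1.53843010e-03, -9.33203924e-04,
         8.24708025e-01],
       [ 5.54734156e-04, -2.29779964e-01,  9.73242447e-01,
        -1.65779394e+02],
       [ 0.00000000e+00,  0.00000000e+00,  0.00000000e+00,
         1.00000000e+00]])}
```

View pics/scene0.png

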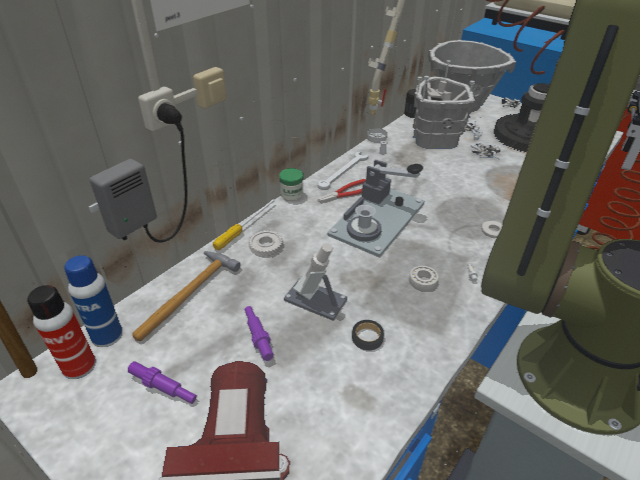

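View pics/side0.png

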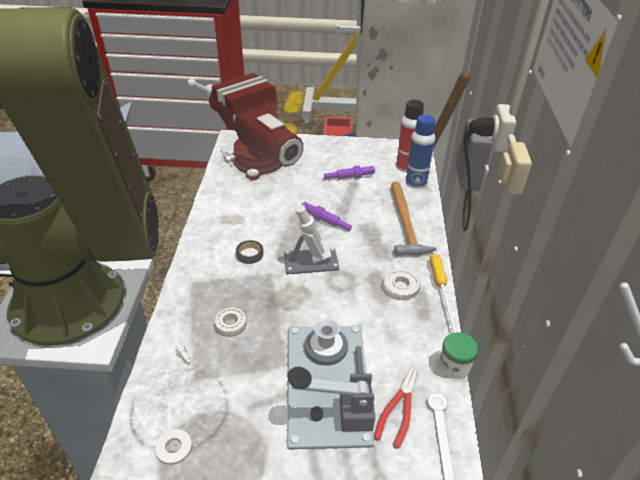

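View pics/wrist0.png

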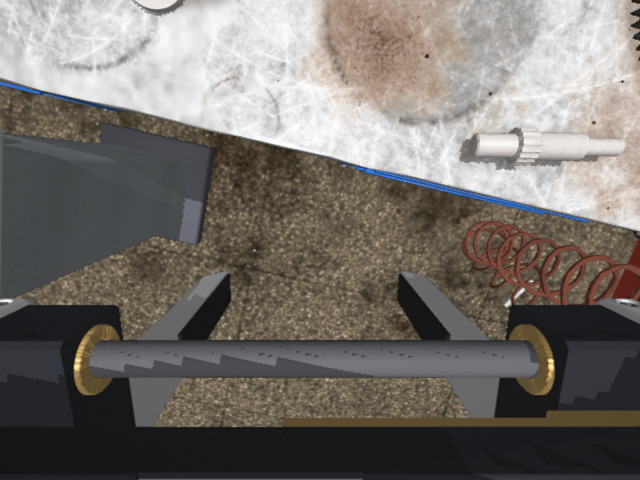

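The one meant is the steel shaft in the V-rest, at scene (320,270) and side (307,232). The look-alikes are the purple shafts at scene (258,333) and (162,382), and a small grey one lying flat at side (183,353). I'll confirm this in enlarged crops.

Run:
```python
import numpy as np,cv2
a=np.load('scene0.npz');b=np.load('side0.npz')
c1=cv2.resize(a['p'][140:330,270:440],None,fx=3,fy=3,interpolation=cv2.INTER_CUBIC)
cv2.imwrite('pics/c1.png',c1[:,:,::-1])
c2=cv2.resize(b['p'][190:460,260:400],None,fx=2.2,fy=2.2,interpolation=cv2.INTER_CUBIC)
cv2.imwrite('pics/c2.png',c2[:,:,::-1])
for z in(a,b): print((z['d']==0).mean(), z['d'][300:303,300:304])
```

```text
0.0039029947916666666 [[1125.7485 1125.9264 1127.4529 1127.5662]
 [1122.9303 1127.8467 1125.0691 1126.5493]
 [1123.9397 1123.5541 1123.5167 1123.0205]]
0.004117838541666667 [[1288.2024 1293.6198 1287.613  1294.9246]
 [1292.8927 1289.6648 1290.5352 1291.125 ]
 [1291.9751 1291.7878 1287.9935 1290.3479]]
```

View pics/c1.png

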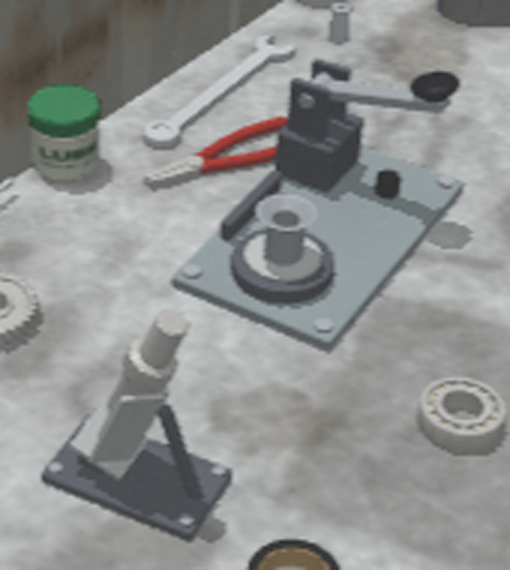

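View pics/c2.png

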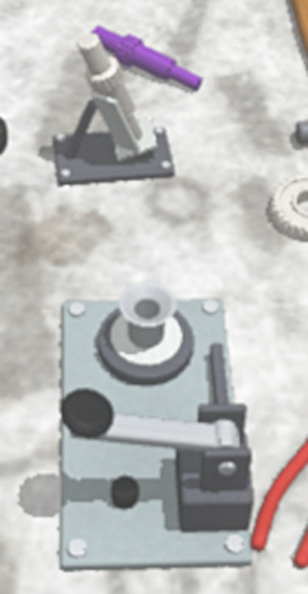

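The crops confirm it: the steel shaft leans toward the robot in the V-rest, with its thick end up. Next I measure.

```bash
cat >> h.py <<'E'
def ray(n,uv):
    c=cal(n);K=np.array(c['intrinsics']);R=np.array(c['R']);t=np.array(c['t'])
    uv=np.atleast_2d(np.asarray(uv,float)); d=(np.linalg.inv(K)@np.c_[uv,np.ones(len(uv))].T).T@R
    return -R.T@t,d
def onz(n,uv,z):
    o,d=ray(n,uv); return o+d*((z-o[2])/d[:,2])[:,None]
def tri(u1,u2,n1='scene',n2='side'):
    o1,d1=ray(n1,u1);o2,d2=ray(n2,u2);d1=d1[0]/np.linalg.norm(d1);d2=d2[0]/np.linalg.norm(d2)
    A=np.c_[d1,-d2];s=np.linalg.lstsq(A,o2-o1,rcond=None)[0]
    p,q=o1+s[0]*d1,o2+s[1]*d2;return (p+q)/2,np.linalg.norm(p-q)
def proj(n,X):
    c=cal(n);x=(np.array(c['R'])@np.atleast_2d(X).T).T+c['t'];x=x@np.array(c['intrinsics']).T;return x[:,:2]/x[:,2:]
def cloud(n,d):
    v,u=np.mgrid[:480,:640];o,r=ray(n,np.c_[u.ravel(),v.ravel()]);return (o+r*d.ravel()[:,None]).reshape(480,640,3)
E
python3 - <<'E'
from h import *
for n in('scene','side'):
    z=np.load(n+'0.npz');p=z['p'];P=cloud(n,z['d'])
    hsv=cv2.cvtColor(p,cv2.COLOR_RGB2HSV)
    box={'scene':(320,170,430,260),'side':(280,320,385,455)}[n]
    m=np.zeros((480,640),np.uint8);x0,y0,x1,y1=box
    m[y0:y1,x0:x1]=((hsv[...,1]>15)&(hsv[...,0]>75)&(hsv[...,0]<120)&(abs(P[...,2]-12)<8))[y0:y1,x0:x1]
    m=cv2.morphologyEx(m,cv2.MORPH_OPEN,np.ones((3,3)))
    vv,uu=np.nonzero(m);X=onz(n,np.c_[uu,vv],12)[:,:2]
    r=cv2.minAreaRect(X.astype(np.float32));print(n,len(X),r)
    o=p.copy();o[m>0]=(255,0,0);
    # dark knob
    c={'scene':(415,168),'side':(299,377)}[n]
    k=np.zeros_like(m);k[c[1]-14:c[1]+15,c[0]-14:c[0]+15]=((hsv[...,2]<60)&(P[...,2]>110))[c[1]-14:c[1]+15,c[0]-14:c[0]+15]
    cv,_=cv2.findContours(k,0,2);cc=max(cv,key=cv2.contourArea);e=cv2.fitEllipse(cc);print('knob',e,onz(n,e[0],140))
    print('cloud knob',P[k>0].max(0),np.median(P[k>0],0))
    o[k>0]=(0,255,0)
    b={'scene':(325,160,435,260),'side':(270,310,390,460)}[n]
    b2={'scene':(280,235,360,325),'side':(270,190,350,285)}[n]
    i1=cv2.resize(o[b[1]:b[3],b[0]:b[2]],None,fx=3.5,fy=3.5);cv2.imwrite(f'pics/m_{n}.png',i1[:,:,::-1])
    i2=cv2.resize(p[b2[1]:b2[3],b2[0]:b2[2]],None,fx=6,fy=6,interpolation=cv2.INTER_NEAREST);cv2.imwrite(f'pics/s_{n}.png',i2[:,:,::-1])
    i3={'scene':(335,195,395,255),'side':(290,310,360,380)}[n];cv2.imwrite(f'pics/cup_{n}.png',cv2.resize(p[i3[1]:i3[3],i3[0]:i3[2]],None,fx=8,fy=8,interpolation=cv2.INTER_NEAREST)[:,:,::-1])
E
python3 -c "
import cv2,numpy as np
for k in('m','s','cup'):
    A=[cv2.imread(f'pics/{k}_{n}.png') for n in('scene','side')];h=max(a.shape[0] for a in A)
    o=np.hstack([cv2.copyMakeBorder(a,0,h-a.shape[0],0,0,0) for a in A]);s=min(1,800/o.shape[1],600/o.shape[0]);print(k,o.shape,s);cv2.imwrite(f'pics/{k}.png',cv2.resize(o,None,fx=s,fy=s))"
```

```text
scene 2227 ((597.6494140625, -165.2989044189453), (158.82962036132812, 285.007568359375), 4.696444988250732)
knob ((414.5878601074219, 168.48118591308594), (8.697717666625977, 13.90383529663086), 82.53646087646484) [[ 555.24363549 -257.10712721  140.        ]]
cloud knob [ 570.96290665 -231.97682306  153.15931851] [ 552.13543361 -247.82487209  145.77084577]
side 4554 ((602.93310546875, -175.05661010742188), (156.95469665527344, 279.2465515136719), 5.815454006195068)Traceback (most recent call last):
  File "<stdin>", line 15, in <module>
ValueError: max() iterable argument is empty
[ WARN:0@0.026] global loadsave.cpp:275 findDecoder imread_('pics/m_side.png'): can't open/read file: check file path/integrity
Traceback (most recent call last):
AttributeError: 'NoneType' object has no attribute 'shape'
```

Run:
```python
from h import *
M=[];S=[];C=[]
for n in('scene','side'):
    z=np.load(n+'0.npz');p=z['p'];P=cloud(n,z['d'])
    hsv=cv2.cvtColor(p,cv2.COLOR_RGB2HSV)
    x0,y0,x1,y1={'scene':(320,170,430,260),'side':(280,320,385,455)}[n]
    m=np.zeros((480,640),np.uint8)
    m[y0:y1,x0:x1]=((hsv[...,1]>15)&(hsv[...,0]>75)&(hsv[...,0]<120)&(abs(P[...,2]-12)<8))[y0:y1,x0:x1]
    m=cv2.morphologyEx(m,cv2.MORPH_OPEN,np.ones((3,3)))
    cs,_=cv2.findContours(m,0,2);c=cv2.convexHull(np.vstack([q for q in cs if cv2.contourArea(q)>50]))
    q=cv2.approxPolyDP(c,6,True)[:,0];print(n,q.tolist(),onz(n,q,12).round(1).tolist())
    o=p.copy();o[m>0]=(255,0,0)
    b={'scene':(325,160,435,260),'side':(270,310,390,460)}[n]
    b2={'scene':(285,240,355,325),'side':(275,195,345,280)}[n]
    i3={'scene':(335,195,395,255),'side':(295,310,355,370)}[n]
    f=lambda i,b,k:cv2.resize(i[b[1]:b[3],b[0]:b[2]],None,fx=k,fy=k,interpolation=cv2.INTER_NEAREST)[:,:,::-1]
    M.append(f(o,b,3.4));S.append(f(p,b2,5.7));C.append(f(p,i3,6.5))
for k,A in(('m',M),('s',S),('cup',C)):
    h=max(a.shape[0] for a in A);cv2.imwrite(f'pics/{k}.png',np.hstack([cv2.copyMakeBorder(a,0,h-a.shape[0],0,0,0) for a in A]))
```

```text
scene [[423, 201], [380, 254], [328, 233], [365, 199], [391, 190]] [[538.9, -309.8, 12.0], [508.1, -39.6, 12.0], [661.0, -22.2, 12.0], [673.6, -211.7, 12.0], [640.3, -298.4, 12.0]]
side [[366, 444], [288, 447], [289, 332], [360, 332]] [[680.9, -303.8, 12.0], [539.2, -319.6, 12.0], [513.6, -56.9, 12.0], [667.1, -45.1, 12.0]]
```

View pics/m.png

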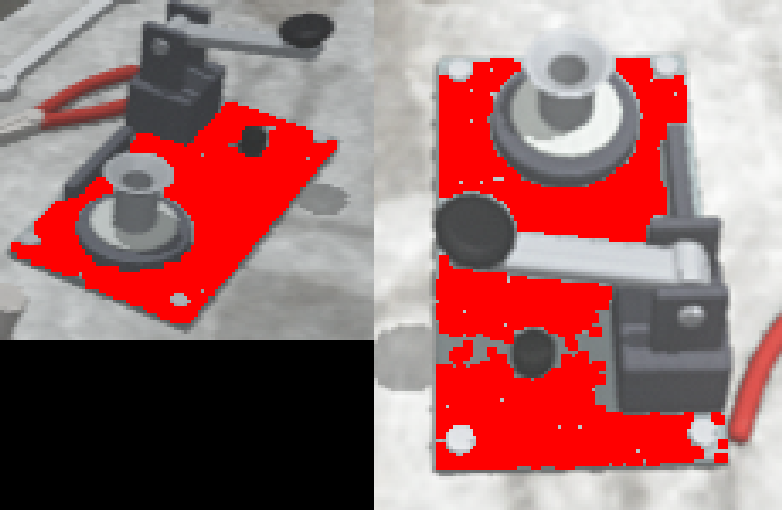

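View pics/s.png

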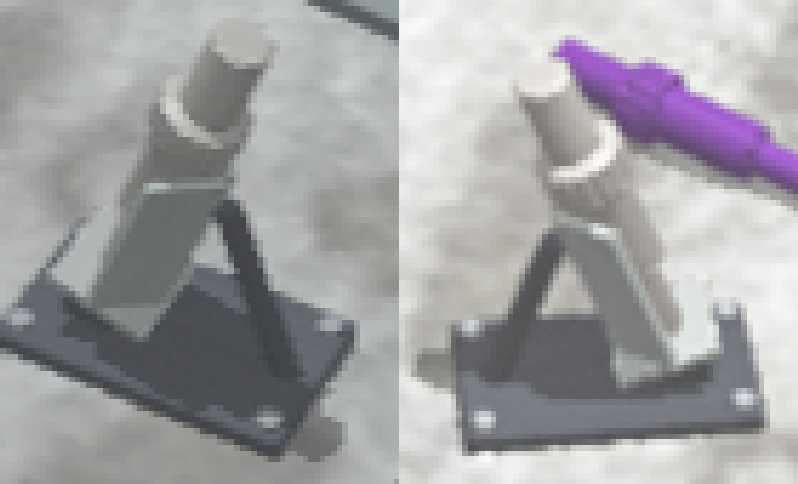

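View pics/cup.png

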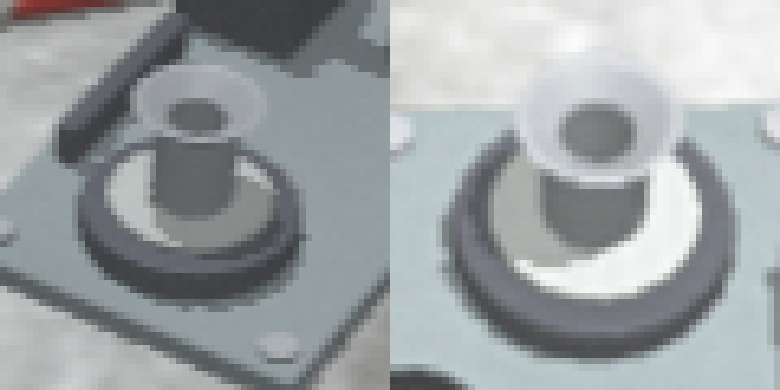

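Run:
```python
from h import *
h=.5
f=lambda x,y,k,o:np.array([x/k+o[0]-h,y/k+o[1]-h])
cs=f(200,103,6.5,(335,195));cd=f(211,117,6.5,(295,310))
print('cup',onz('scene',cs,79),onz('side',cd,79),tri(cs,cd))
ks=f(306,29,3.4,(325,160));kd=f(474-374,230,3.4,(270,310));print('knob',onz('scene',ks,143),onz('side',kd,143),tri(ks,kd))
a=tri(f(240,40,5.7,(285,240)),f(145,81,5.7,(275,195)));b=tri(f(206,110,5.7,(285,240)),f(186,152,5.7,(275,195)))
print('top',a,'gearface',b);v=a[0]-b[0];print(np.linalg.norm(v),v/np.linalg.norm(v),np.arccos(v[2]/np.linalg.norm(v)),np.arctan2(v[1],v[0]))
for n,q in(('scene',[(0,332),(205,268),(355,330),(280,455)]),('side',[(452-399,330),(735-399,305),(765-399,415),(468-399,440)])):
    o=(285,240) if n=='scene' else (275,195)
    print(n,onz(n,[f(x,y,5.7,o) for x,y in q],10).round(1).tolist())
```

```text
cup [[594.04970376 -90.45422113  79.        ]] [[596.05196592 -92.36664769  79.        ]] (array([595.50699665, -91.75163002,  77.84600547]), np.float64(1.1656432599610604))
knob [[ 554.41450551 -254.46444284  143.        ]] [[ 554.45057194 -257.63586756  143.        ]] (array([ 554.83531506, -256.50201417,  141.66174832]), np.float64(1.0427502683002359))
top (array([518.0567663 , 169.82025317, 172.1557437 ]), np.float64(0.23619206533437886)) gearface (array([532.71310874, 173.06615369, 132.62865423]), np.float64(3.1132890778163937))
42.28161592976483 [-0.34663629 -0.0767686   0.93485286] 0.36295193361533085 -2.9236432235149836
scene [[595.5, 222.9, 10.0], [554.2, 142.9, 10.0], [485.6, 131.9, 10.0], [469.1, 202.9, 10.0]]
side [[474.4, 193.5, 10.0], [597.3, 219.8, 10.0], [613.3, 151.9, 10.0], [488.6, 126.8, 10.0]]
```

Emit:
jog_arm:
  deltas: "0 0 -50 0 94; 70 -77 -60 0 94; 110 -121 -60 0 94; 150 -164 -60 0 94; 191 -209 -60 0 94; 232 -254 -60 0 94; 273 -299 -60 0 94; 314 -344 -60 0 94; 355 -389 -60 0 94; 396 -434 -60 0 94"
  squeeze: 25

```text
clock: 1.4
eef_pos: [400.0, -44.8, 279.6]
eef_rot: [3.141, -0.0, 0.225]
wrist_force: [0.9, -1.1, -0.3]
finger_gap: 94.3
```

Emit:
jog_arm:
  deltas: "40 -44 0 0 94; 80 -88 0 0 94; 120 -132 0 0 94; 145 -160 0 0 94; 151 -166 0 0 94; 151 -166 0 0 94; 151 -166 0 0 94; 151 -166 0 0 94; 151 -166 0 0 94; 151 -166 0 0 94"

```text
clock: 2.65
eef_pos: [509.6, 148.4, 279.6]
eef_rot: [-3.142, -0.0, 0.224]
wrist_force: [-0.2, -0.1, 0.4]
finger_gap: 93.9
```

```bash
cat > w.py <<'E'
from h import *
import sys
n=sys.argv[1];s=manip.read_state();p,d=optics.camera('wrist');np.savez(n+'.npz',p=p,d=d,pos=s['eef_pos'],rot=s['eef_rot']);cv2.imwrite(f'pics/{n}.png',p[:,:,::-1]);print(s['eef_pos'],s['eef_rot'],s['clock'],s['wrist_force'],s['finger_gap'])
E
python3 w.py w1
```

```text
[509.59209234 148.37669385 279.57420188] [-3.14158010e+00 -2.31395960e-04  2.24443411e-01] 2.65 [-0.2095123  -0.0928273   0.38338328] 93.8559854622656
```

View pics/w1.png

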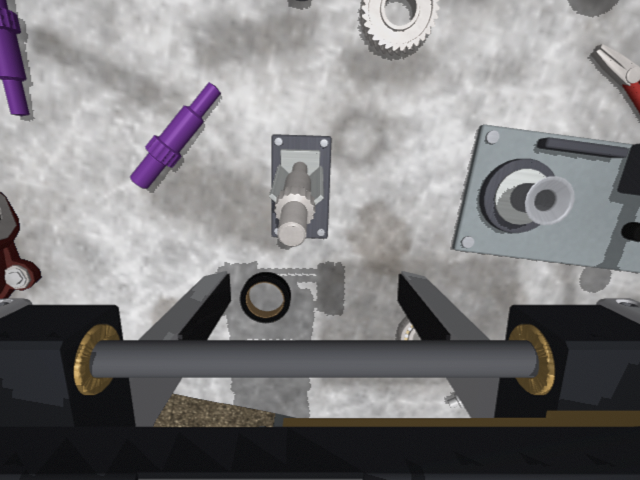

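```bash
cat >> h.py <<'E'
def wz(npz,uv,z):
    q=np.load(npz);c=cal('wrist');T=np.eye(4);T[:3,:3]=Ro.from_euler('xyz',q['rot']).as_matrix();T[:3,3]=q['pos'];T=T@np.array(c['hand_eye'])
    uv=np.atleast_2d(np.asarray(uv,float));d=(np.linalg.inv(np.array(c['intrinsics']))@np.c_[uv,np.ones(len(uv))].T).T@T[:3,:3].T;o=T[:3,3]
    return o+d*((z-o[2])/d[:,2])[:,None]
E
python3 - <<'E'
from h import *
p=np.load('w1.npz')['p']
a=cv2.resize(p[125:255,255:345],None,fx=4.4,fy=4.4,interpolation=cv2.INTER_NEAREST);b=cv2.resize(p[150:240,475:585],None,fx=3.6,fy=3.6,interpolation=cv2.INTER_NEAREST)
b=cv2.copyMakeBorder(b,0,a.shape[0]-b.shape[0],0,0,0);cv2.imwrite('pics/w1c.png',np.hstack([a,b])[:,:,::-1]);print(a.shape)
print('top',wz('w1.npz',[291.5,234],172),'cup',wz('w1.npz',[549,200.5],79))
E
```

```text
(572, 396, 3)
top [[515.91691374 168.11150284 172.        ]] cup [[593.97722921 -93.72100743  79.        ]]
```

View pics/w1c.png

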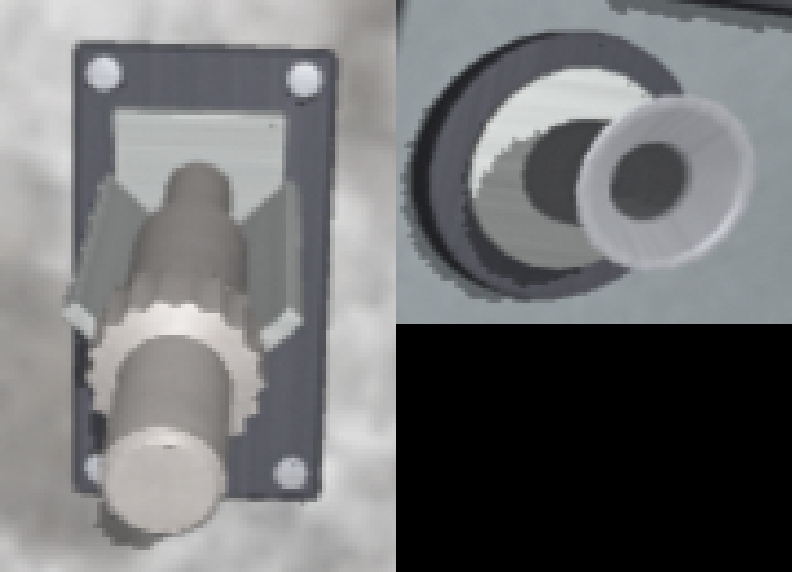

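Emit:
jog_arm:
  deltas: "16 -18.5 0 0 94; 16 -18.5 50 0 94; 16 -18.5 100 0 94; 16 -18.5 124 0 94; 16 -18.5 124 0 94; 16 -18.5 124 0 94; 16 -18.5 124 0 50; 16 -18.5 124 0 30; 16 -18.5 124 0 0; 16 -18.5 124 0 0"
  squeeze: 25

```text
clock: 3.95
eef_pos: [521.1, 170.2, 155.6]
eef_rot: [3.142, -0.0, 0.225]
wrist_force: [1.0, -0.4, 0.2]
finger_gap: 57.2
```

```bash
python3 w.py w2;python3 - <<'E'
from h import *
p,d=optics.camera('scene');cv2.imwrite('pics/sc2.png',cv2.resize(p[160:330,240:400],None,fx=3.5,fy=3.5)[:,:,::-1])
E
```

```text
[521.12793152 170.19241862 155.56389608] [ 3.14158879e+00 -1.47248759e-04  2.24804781e-01] 3.95 [ 0.95351268 -0.38418937  0.15017543] 57.22532063672282
```

View pics/w2.png

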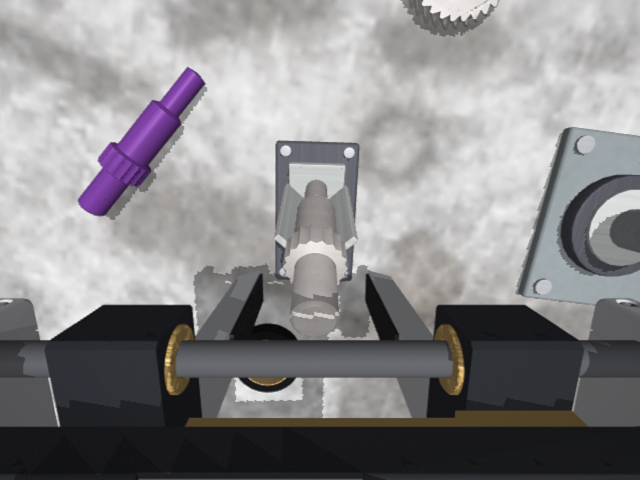

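View pics/sc2.png

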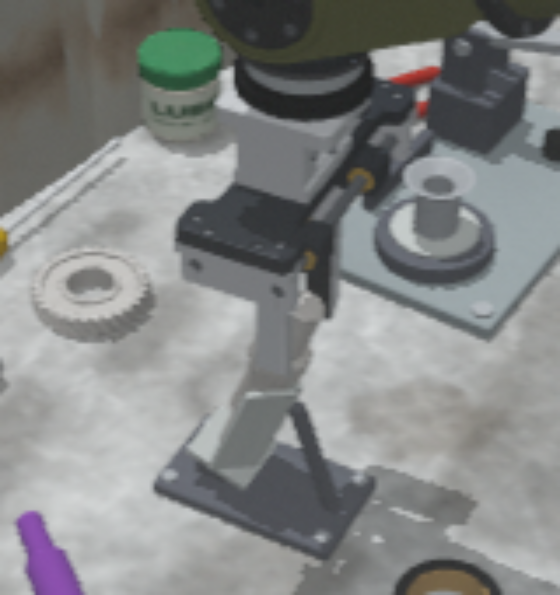

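The fingers straddle the journal, centred at wrist pixel (313,320), and are still closing.

Emit:
jog_arm:
  deltas: "0 0 0 0 0; 0 0 0 0 0; 0 0 0 0 0; 0 0 0 0 0; 0 0 0 0 0; 0 0 0 0 0; 0 0 0 0 0; 0 0 0 0 0; 0 0 0 0 0; 0 0 0 0 0"
  squeeze: 25

```text
clock: 5.3
eef_pos: [521.1, 170.2, 155.4]
eef_rot: [3.142, 0.0, 0.225]
wrist_force: [0.1, -4.9, -1.3]
finger_gap: 23.3
```

Emit:
jog_arm:
  deltas: "-1 0 -3 0 0; -3 0 -8 0 0; -7 0 -19 0 0; -11 0 -30 0 0; -15 0 -41 0 0; -19 0 -52 0 0; -23 0 -63 0 0; -27 0 -74 0 0; -31 0 -85 0 0; -35 0 -96 0 0"

```text
clock: 6.55
eef_pos: [486.7, 162.4, 252.2]
eef_rot: [-3.142, 0.0, 0.225]
wrist_force: [-0.2, 0.4, -4.7]
finger_gap: 23.1
```

```bash
cat > v.py <<'E'
from h import *
import sys
n=sys.argv[1];s=manip.read_state();A=[]
for c in sys.argv[2:]:
    c,x,y,w,h=c.split(',');x,y,w,h=map(int,(x,y,w,h))
    p,d=optics.camera(c);np.savez(f'{n}_{c}.npz',p=p,d=d);k=min(400/w,560/h)
    A.append(cv2.resize(p[y:y+h,x:x+w],None,fx=k,fy=k,interpolation=cv2.INTER_CUBIC)[:,:,::-1])
H=max(a.shape[0] for a in A);cv2.imwrite(f'pics/{n}.png',np.hstack([cv2.copyMakeBorder(a,0,H-a.shape[0],0,0,0) for a in A]))
print(s['clock'],s['eef_pos'],s['wrist_force'],s['finger_gap'])
E
python3 v.py v3 scene,250,160,140,170 side,240,140,140,150
```

```text
6.55 [486.67398799 162.36965178 252.18742176] [-0.18072658  0.43893036 -4.65880276] 23.09753559492835
```

View pics/v3.png

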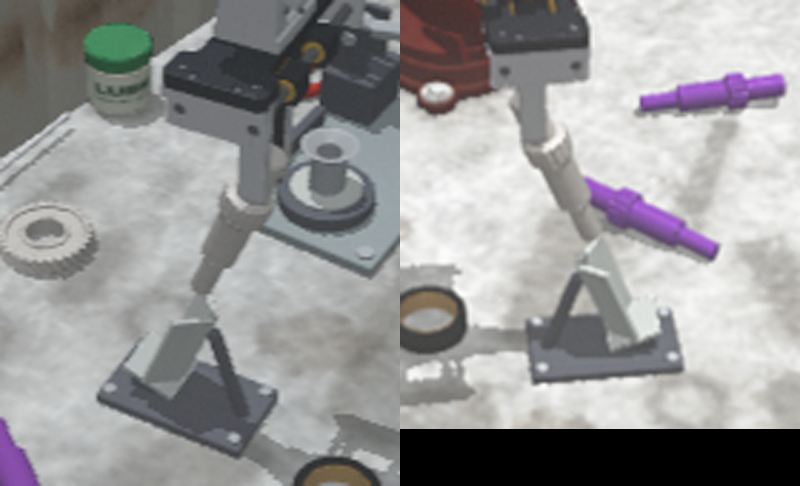

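Emit:
jog_arm:
  deltas: "-7 0 -18 0 0; -5 15 -40 0 0; 2 45 -40 0 0; 9 82 -40 0 0; 16 120 -40 0 0; 24 160 -40 0 0; 33 200 -40 0 0; 41 240 -40 0 0; 48 265 -40 0 0; 48 272 -40 0 0"
  squeeze: 14

```text
clock: 7.9
eef_pos: [594.5, -93.2, 291.6]
eef_rot: [-3.141, 0.001, 0.223]
wrist_force: [0.3, 0.9, -6.0]
finger_gap: 23.3
```

```bash
python3 v.py v4 scene,280,80,160,190 side,240,200,160,190
```

```text
7.9 [594.45683811 -93.23466948 291.57432156] [ 0.30636009  0.91858412 -5.96672432] 23.343033888592373
```

View pics/v4.png

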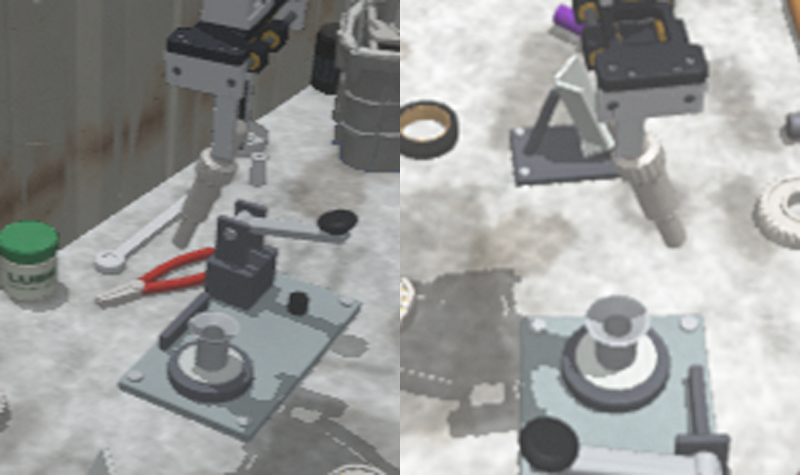

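Run:
```python
from h import *
for n,b in(('scene',(335,130,55,60)),('side',(320,240,55,75))):
    p=np.load(f'v4_{n}.npz')['p'];x,y,w,h=b
    cv2.imwrite(f'pics/t_{n}.png',cv2.resize(p[y:y+h,x:x+w],None,fx=7,fy=7,interpolation=cv2.INTER_NEAREST)[:,:,::-1])
A=[cv2.imread(f'pics/t_{n}.png') for n in('scene','side')];H=525
cv2.imwrite('pics/t4.png',np.hstack([cv2.copyMakeBorder(a,0,H-a.shape[0],0,0,0) for a in A]))
```

```text
(no output)
```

View pics/t4.png

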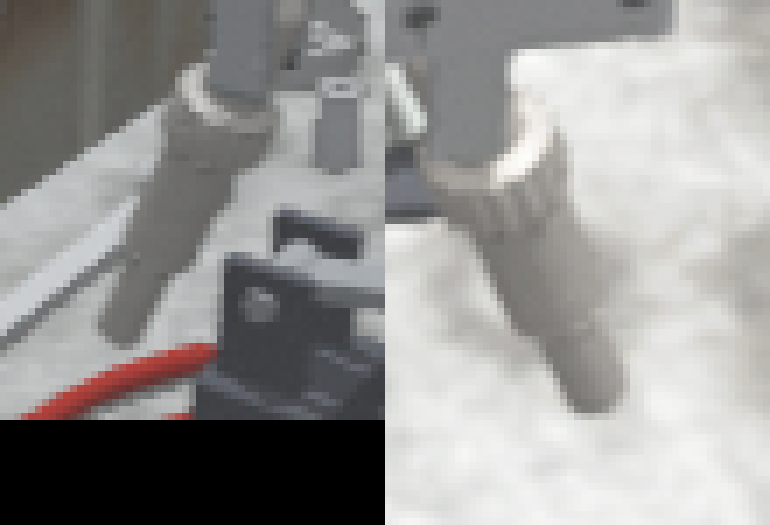

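Run:
```python
from h import *
t,e=tri([119/7+335-.5,333/7+130-.5],[212/7+320-.5,394/7+240-.5]);print(t,e)
T=np.array([594.46,-93.23,291.6]);y=.224;u=np.array([np.cos(y),np.sin(y),0]);g=T+[0,0,5]
print('pred',g+139.6*(u*.343+[0,0,-.939]))
v=t-g;print(v@u,v@[np.sin(y),-np.cos(y),0],v[2],np.linalg.norm(v))
```

```text
[637.29874308 -82.01751406 166.76828326] 0.3270291322128803
pred [641.14653089 -82.59372389 165.5156    ]
44.25913685385435 -1.4165289284608973 -129.8317167367553 137.17562618798735
```

Emit:
jog_arm:
  deltas: "-20 0 0 0 0; -40 0 0 0 0; -46 0 20 0 0; -46 0 45 0 0; -46 0 65 0 0; -46 0 75 0 0; -46 0 75 0 0; -46 0 75 0 0; -46 0 75 0 0; -46 0 75 0 0"

```text
clock: 9.25
eef_pos: [549.6, -102.4, 216.8]
eef_rot: [3.141, -0.0, 0.225]
wrist_force: [-0.0, -0.2, -4.4]
finger_gap: 23.2
```

```bash
python3 v.py v5 scene,325,150,75,105 side,280,250,75,105
```

```text
9.25 [ 549.6319387  -102.36692477  216.79922917] [-0.00847974 -0.23124686 -4.36713095] 23.1982443872307
```

View pics/v5.png

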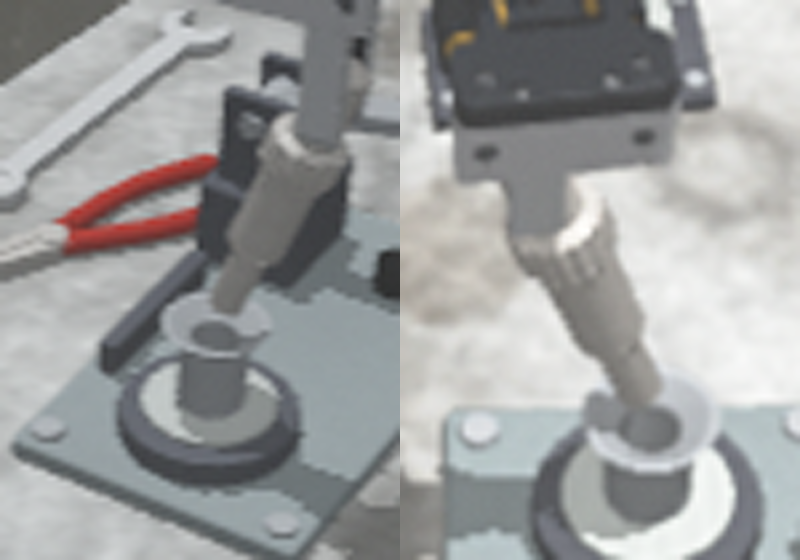

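Emit:
jog_arm:
  deltas: "0 0 4 0 0; 0 0 8 0 0; 0 0 11 0 0; 0 0 13 0 0; 0 0 15 0 0; 0 0 17 0 0; 0 0 18 0 0; 0 0 19 0 0; 0 0 19 0 0; 0 0 19 0 0"

```text
clock: 10.6
eef_pos: [549.6, -102.3, 197.5]
eef_rot: [3.142, -0.0, 0.225]
wrist_force: [0.5, 0.6, -5.0]
finger_gap: 23.6
```

```bash
python3 v.py v6 scene,325,150,75,105 side,280,250,75,105
```

```text
10.6 [ 549.59025515 -102.30697582  197.51320171] [ 0.53709977  0.57884512 -5.00782812] 23.582301766665843
```

View pics/v6.png

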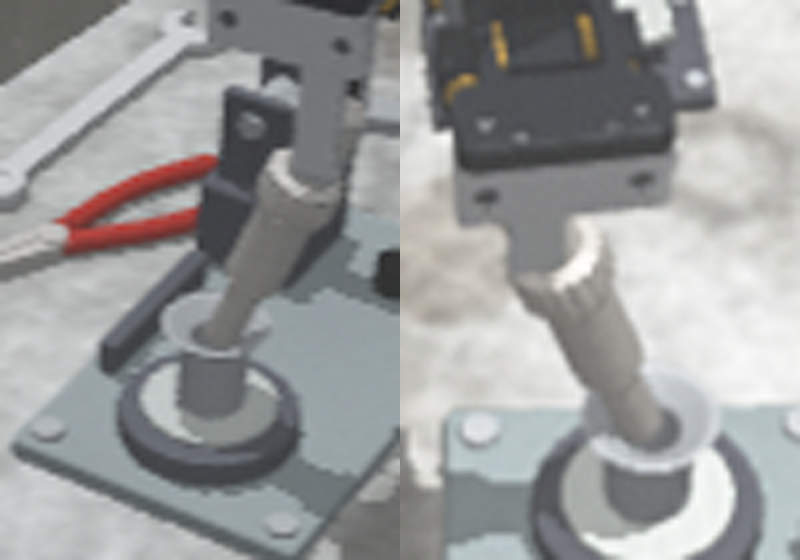

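Emit:
jog_arm:
  deltas: "0 0 2 0 0; 5 0 2 0 0; 10 0 1 0 0; 15 0 0 0 0; 20 0 -1 0 0; 25 0 -2 0 0; 30 0 -3 0 0; 35 0 -4 0 0; 35 0 -4 0 0; 35 0 -4 0 0"

```text
clock: 11.95
eef_pos: [583.7, -94.5, 201.4]
eef_rot: [-3.142, -0.0, 0.225]
wrist_force: [-0.0, -1.0, -5.2]
finger_gap: 23.5
```

```bash
python3 v.py v7 scene,325,150,75,105 side,280,250,75,105
```

```text
11.95 [583.65252253 -94.51976052 201.36775319] [-2.31056045e-03 -9.94043722e-01 -5.22804370e+00] 23.486486026538632
```

View pics/v7.png

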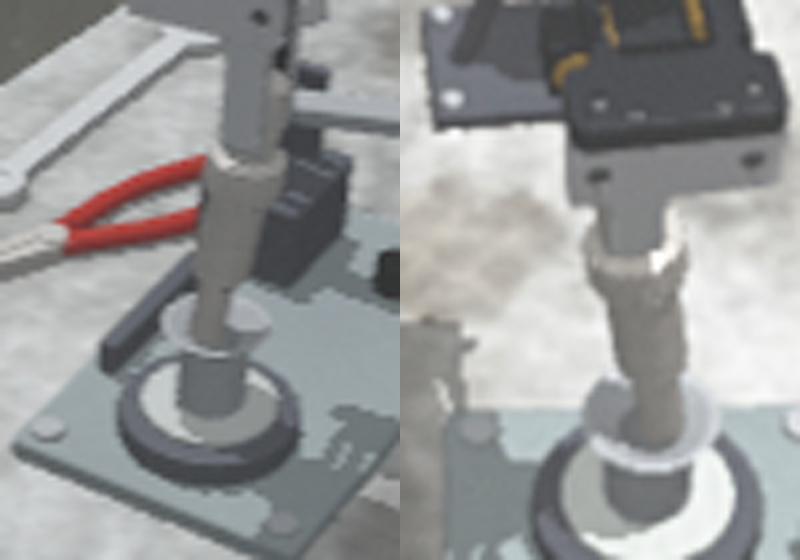

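Emit:
jog_arm:
  deltas: "4 0 0 0 0; 8 0 -1 0 0; 11 0 -1 0 0; 11 0 0 0 0; 11 0 2 0 0; 11 0 4 0 0; 11 0 6 0 0; 11 0 8 0 0; 11 0 10 0 0; 11 0 10 0 0"

```text
clock: 13.3
eef_pos: [595.9, -92.4, 195.3]
eef_rot: [3.139, -0.007, 0.225]
wrist_force: [-2.3, -0.4, 19.5]
finger_gap: 23.3
```

```bash
python3 v.py v8 scene,325,150,75,105 side,280,250,75,105
```

```text
13.3 [595.94003807 -92.3539397  195.2521123 ] [-2.32600593 -0.4131866  19.50480997] 23.346918579154607
```

View pics/v8.png

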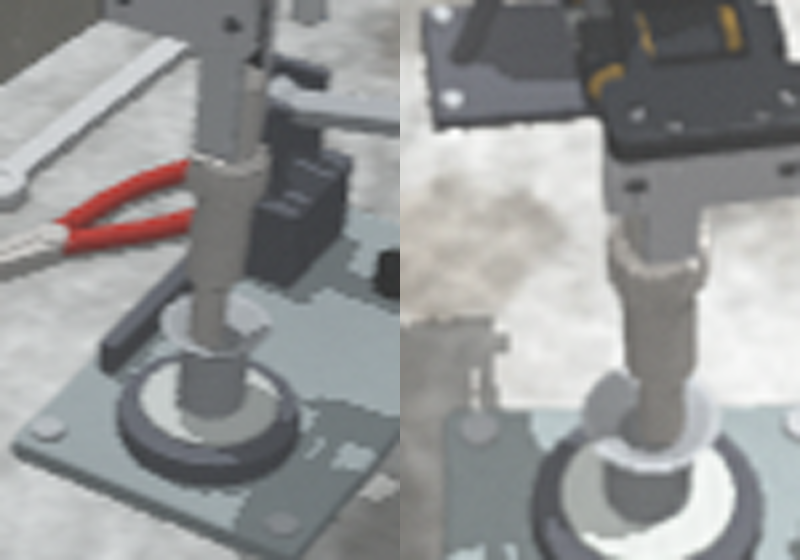

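Run:
```python
from h import *
A=[]
for n,b in(('scene',(350,160,40,65)),('side',(305,280,40,65))):
    p=np.load(f'v8_{n}.npz')['p'];x,y,w,h=b
    A.append(cv2.resize(p[y:y+h,x:x+w],None,fx=9,fy=9,interpolation=cv2.INTER_NEAREST)[:,:,::-1])
cv2.imwrite('pics/t8.png',np.hstack(A))
```

```text
(no output)
```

View pics/t8.png

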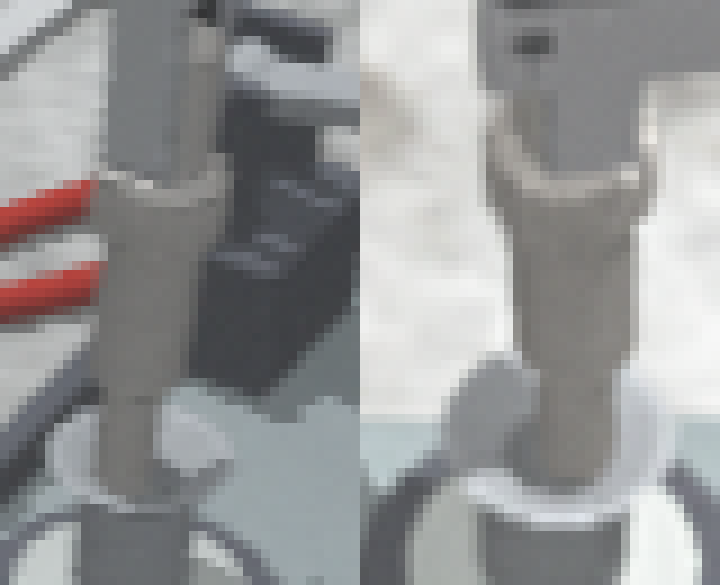

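Run:
```python
from h import *
f=lambda x,y,o:np.array([x/9+o[0]-.5,y/9+o[1]-.5])
print('tip',tri(f(127,488,(350,160)),f(220,478,(305,280))))
print('step',tri(f(138,385,(350,160)),f(575-360,355,(305,280))))
for r in ((79,595,-92),(70,595,-92)):
    X=np.array([[r[1],r[2],r[0]]]);print([((proj(n,X)[0]-o+.5)*9).round() for n,o in(('scene',(350,160)),('side',(305,280)))])
print('rim', tri(f(138,432,(350,160)),f(201,437,(305,280))))
```

```text
tip (array([600.27220512, -93.15174324,  63.68807508]), np.float64(0.6462873098989466))
step (array([597.73363422, -90.20773559, 103.23562933]), np.float64(0.9151484849354171))
[array([142., 454.]), array([198., 430.])]
[array([140., 479.]), array([197., 456.])]
rim (array([597.48288961, -95.78118409,  82.60261184]), np.float64(3.4459241606890245))
```

Emit:
jog_arm:
  deltas: "0 0 -4 0 0; 0 0 -8 0 0; -4 -1 -8 0 0; -4 -1 -8 0 0; -4 -1 -5 0 0; -4 -1 -3 0 0; -4 -1 -1 0 0; -4 -1 1 0 0; -4 -1 2 0 0; -4 -1 2 0 0"

```text
clock: 14.65
eef_pos: [590.2, -92.0, 189.3]
eef_rot: [-3.142, 0.0, 0.225]
wrist_force: [1.1, -0.9, -5.6]
finger_gap: 23.8
```

```bash
python3 v.py v9 scene,350,160,40,65 side,305,280,40,65
```

```text
14.65 [590.24103465 -91.97424087 189.28250471] [ 1.14380423 -0.90499305 -5.58434082] 23.834041378132145
```

View pics/v9.png

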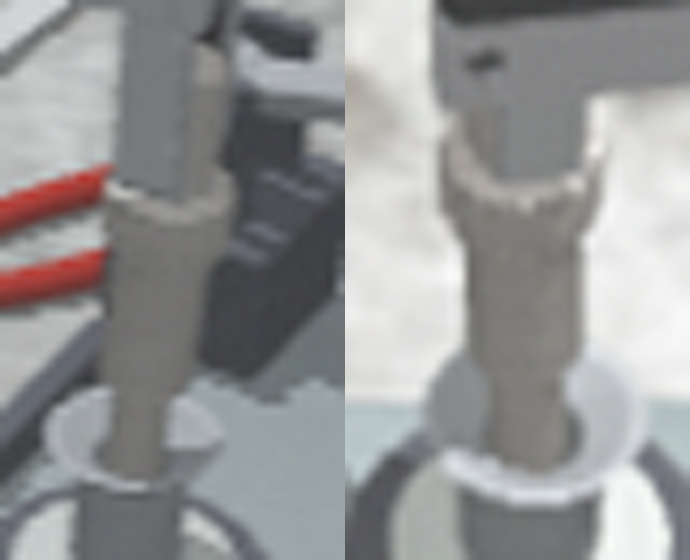

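Emit:
jog_arm:
  deltas: "2 0 0 0 0; 2 0 2 0 0; 2 0 4 0 0; 2 0 6 0 0; 2 0 7 0 0; 2 0 8 0 0; 2 0 9 0 0; 2 0 10 0 0; 2 0 10 0 0; 2 0 10 0 0"

```text
clock: 16.0
eef_pos: [592.2, -91.6, 179.4]
eef_rot: [-3.142, 0.0, 0.225]
wrist_force: [0.7, -1.8, -4.9]
finger_gap: 23.3
```

```bash
python3 v.py v10 scene,350,160,40,65 side,305,280,40,65
```

```text
16.0 [592.20715871 -91.55771487 179.38539533] [ 0.72913917 -1.81692265 -4.90470709] 23.285898374771982
```

View pics/v10.png

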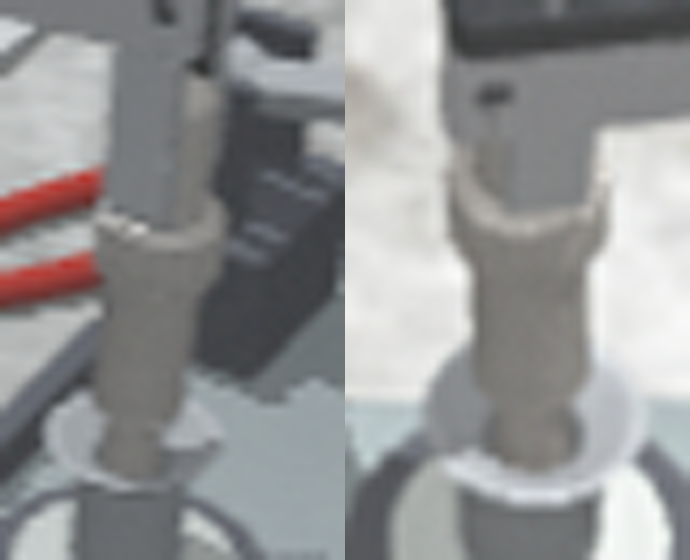

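Emit:
jog_arm:
  deltas: "1 0 1 0 0; 1 0 2 0 0; 1 0 3 0 0; 1 0 4 0 0; 1 0 5 0 0; 1 0 6 0 0; 1 0 7 0 0; 1 0 8 0 0; 1 0 8 0 0; 1 0 8 0 0"

```text
clock: 17.35
eef_pos: [593.2, -91.3, 171.3]
eef_rot: [-3.141, 0.0, 0.225]
wrist_force: [-0.3, -2.2, -4.8]
finger_gap: 23.4
```

Emit:
jog_arm:
  deltas: "0 0 0.5 0 0; 0 0 1 0 0; 0 0 1.5 0 0; 0 0 2 0 0; 0 0 2.5 0 0; 0 0 3 0 0; 0 0 3.5 0 0; 0 0 4 0 0; 0 0 4 0 0; 0 0 4 0 0"

```text
clock: 18.6
eef_pos: [593.2, -91.3, 167.4]
eef_rot: [-3.142, 0.0, 0.225]
wrist_force: [-0.8, -3.7, -4.2]
finger_gap: 23.5
```

```bash
python3 v.py v11 scene,350,160,40,65 side,305,280,40,65
```

```text
18.6 [593.18630021 -91.31061996 167.39781255] [-0.76661243 -3.69258686 -4.18601464] 23.463311825696643
```

View pics/v11.png

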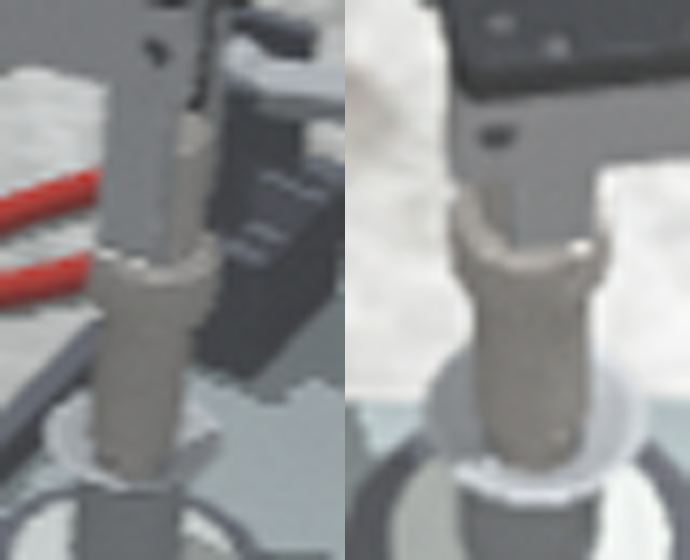

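Emit:
jog_arm:
  deltas: "0 1 0.5 0 0; 0 1.5 1 0 0; 0 1.5 1.5 0 0; 0 1.5 2 0 0; 0 1.5 2.5 0 0; 0 1.5 3 0 0; 0 1.5 3.5 0 0; 0 1.5 3.5 0 0; 0 1.5 3.5 0 0; 0 1.5 3.5 0 0"

```text
clock: 19.95
eef_pos: [593.8, -92.8, 164.5]
eef_rot: [3.141, -0.001, 0.225]
wrist_force: [-1.0, 0.7, 6.0]
finger_gap: 23.5
```

Contact of about 10 N, most likely the cup floor. I'll let go and look.

Emit:
jog_arm:
  deltas: "0 0 -0.5 0 30; 0 0 -0.5 0 40; 0 0 -0.5 0 60; 0 0 -0.5 0 70; 0 0 -0.5 0 70; 0 0 -0.5 0 70; 0 0 -0.5 0 70; 0 0 -20 0 70; 0 0 -60 0 70; 0 0 -110 0 70"

```text
clock: 21.2
eef_pos: [593.2, -92.7, 274.5]
eef_rot: [-3.141, 0.002, 0.225]
wrist_force: [1.0, -0.1, 0.8]
finger_gap: 70.0
```

```bash
python3 v.py v12 scene,335,130,60,90 side,295,250,60,90
```

```text
21.2 [593.16504227 -92.68214483 274.54118084] [ 0.98580626 -0.09928637  0.76816332] 69.97246515244984
```

View pics/v12.png

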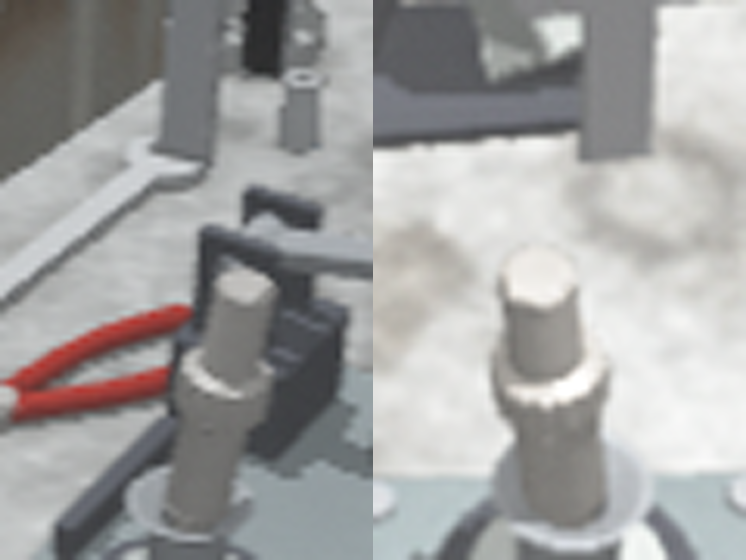

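```bash
python3 - <<'E'
from h import *
k=560/90
f=lambda x,y,o:np.array([x/k+o[0]-.5,y/k+o[1]-.5])
print('top',tri(f(246,285,(335,130)),f(168,275,(295,250))))
print('gear',tri(f(228,377,(335,130)),f(550-373,370,(295,250))))
E
python3 w.py w12
```

```text
top (array([582.90053709, -98.58547933, 186.07622241]), np.float64(0.598566582405014))
gear (array([586.6388645 , -97.69190407, 141.44780463]), np.float64(0.4307461605164595))
[594.82539965 -93.01722466 279.7582876 ] [ 3.13788434 -0.00794825  0.22480919] 21.3 [ 0.251561   -0.58092527  0.03078637] 70.25409118826532
```

View pics/w12.png

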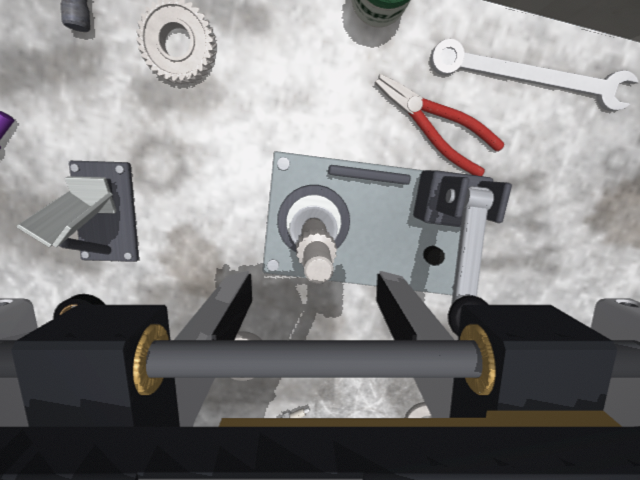

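```bash
python3 v.py v13 scene,335,130,60,90 side,295,250,60,90
python3 - <<'E'
from h import *
print(wz('w12.npz',[319,268.5],188), wz('w12.npz',[319,240],151), wz('w12.npz',[470,310],145))
E
```

```text
21.35 [594.21389092 -92.88382046 276.5609731 ] [-0.07777914 -0.93094439 -1.22923844] 70.02720562735193
[[ 582.69235977 -100.95127794  188.        ]] [[597.84221641 -98.14986803 151.        ]] [[ 561.76325606 -255.04059396  145.        ]]
```

View pics/v13.png

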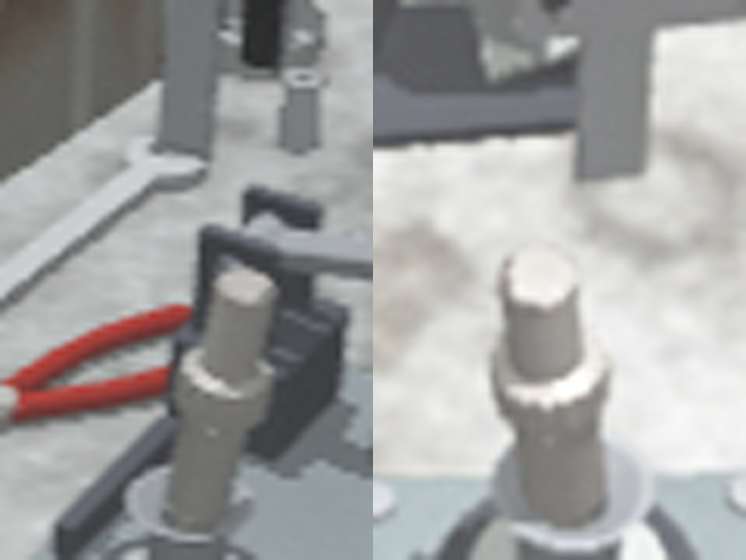

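The shaft stands in the cup, leaning only by the bore clearance (about 0.08 rad). Its top is near z 186–188 mm against 189 mm expected on the floor, so it is seated. Now the lever.

Emit:
jog_arm:
  deltas: "-20 38 0 0 0; -40 75 0 0 0; -60 113 0 0 0; -75 142 0 0 0; -79.5 150 20 0 0; -79.5 150 40 0 0; -79.5 150 60 0 0; -79.5 150 80 0 0; -79.5 150 90 0 0; -79.5 150 90 0 0"
  squeeze: 10

```text
clock: 22.7
eef_pos: [549.1, -256.5, 182.9]
eef_rot: [-3.14, 0.001, 0.225]
wrist_force: [-0.7, 0.1, 0.9]
finger_gap: 0.8
```

```bash
python3 v.py v14 scene,335,100,110,150 side,250,270,110,150
```

```text
22.7 [ 549.12755382 -256.52308761  182.94953311] [-0.73667817  0.0593858   0.94133426] 0.8289284966444465
```

View pics/v14.png

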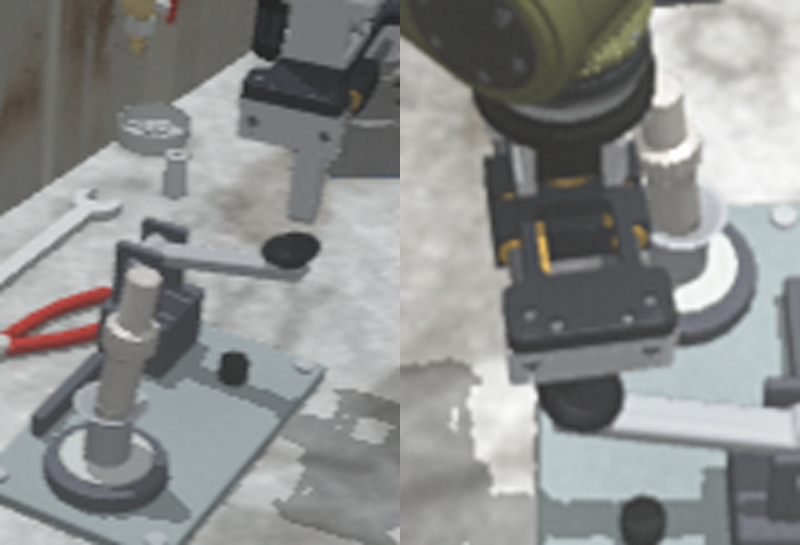

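Emit:
jog_arm:
  deltas: "0 0 8 0 0; 0 0 14 0 0; 0 0 18 0 0; 0 0 22 0 0; 0 0 26 0 0; 0 0 30 0 0; 0 0 33 0 0; 0 0 36 0 0; 0 0 36 0 0; 0 0 36 0 0"

```text
clock: 24.05
eef_pos: [549.4, -257.1, 148.8]
eef_rot: [3.141, -0.0, 0.225]
wrist_force: [-4.4, -0.8, 8.4]
finger_gap: 0.6
```

```bash
python3 v.py v15 scene,335,100,110,150 side,250,270,110,150
```

```text
24.05 [ 549.37493253 -257.14725964  148.83882019] [-4.35247987 -0.77183487  8.36022523] 0.6006617466946257
```

View pics/v15.png

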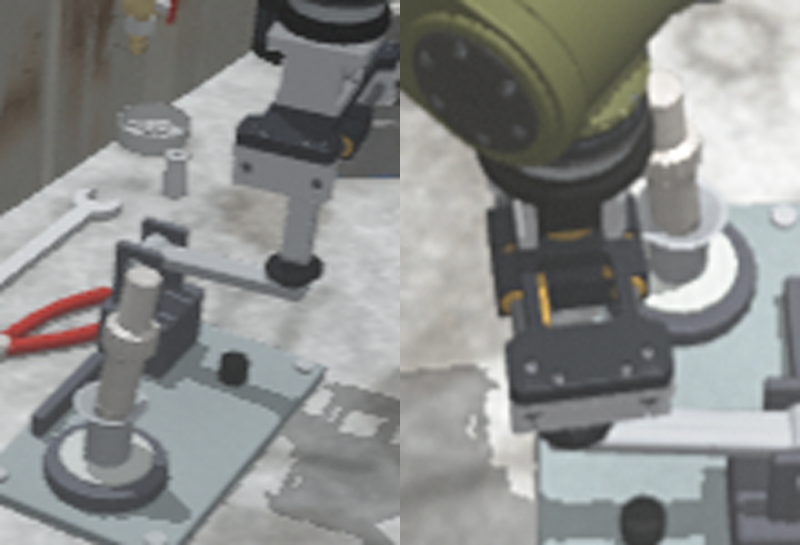

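Emit:
jog_arm:
  deltas: "0 0 2 0 0; 0 0 4 0 0; 0 0 6 0 0; 0 0 8 0 0; 0 0 9 0 0; 0 0 10 0 0; 0 0 11 0 0; 0 0 11 0 0; 0 0 11 0 0; 0 0 11 0 0"

```text
clock: 25.4
eef_pos: [549.0, -257.3, 138.0]
eef_rot: [3.141, 0.001, 0.225]
wrist_force: [-9.1, -0.7, 10.3]
finger_gap: 0.7
```

```bash
python3 v.py v16 scene,365,140,70,60 side,280,340,110,100
```

```text
25.4 [ 549.03420126 -257.26930097  137.99476276] [-9.1382369  -0.72534558 10.29590065] 0.7113130801765503
```

View pics/v16.png

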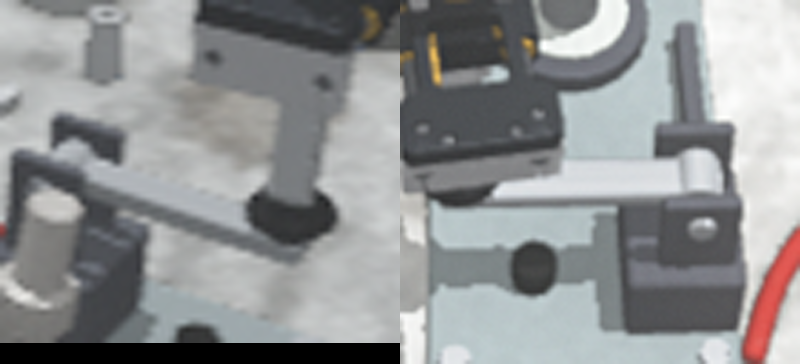

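Emit:
jog_arm:
  deltas: "-1 0 0 0 0; -2 0 0.5 0 0; -3 0 1 0 0; -3 0 1 0 0; -3 0 1 0 0; -3 0 1 0 0; -3 0 1 0 0; -3 0 1 0 0; -3 0 1 0 0; -3 0 1 0 0"

```text
clock: 26.75
eef_pos: [548.0, -257.5, 137.6]
eef_rot: [3.139, -0.004, 0.225]
wrist_force: [4.4, 1.6, 9.0]
finger_gap: 0.8
```

```bash
python3 v.py v17 scene,365,140,70,60 side,280,340,110,100
python3 - <<'E'
from h import *
# arm direction check: level arm -> top surface cloud heights along the arm
for n in('scene','side'):
    z=np.load(f'v17_{n}.npz');P=cloud(n,z['d']);p=z['p'].astype(int)
    # lever line from cup yaw 0.1: points between pivot and knob
    y=.1;ux=np.array([np.cos(y),np.sin(y)]);o=np.array([547,-257.5])
    q=(P[...,:2]-o);s=q@ux;t=q@np.array([-ux[1],ux[0]])
    m=(s>28)&(s<95)&(abs(t)<8)&(P[...,2]>75)&(P[...,2]<145)&(p.min(2)>110)
    print(n,m.sum(),np.polyfit(s[m],P[...,2][m],1),np.median(P[...,2][m]))
    z0=np.load(f'{n}0.npz');P=cloud(n,z0['d']);p=z0['p'].astype(int);q=(P[...,:2]-o);s=q@ux;t=q@np.array([-ux[1],ux[0]])
    m=(s>32)&(s<95)&(abs(t)<8)&(P[...,2]>75)&(P[...,2]<160)&(p.min(2)>110);print(' start',m.sum(),np.polyfit(s[m],P[...,2][m],1))
s=manip.read_state();print(s['eef_pos'],s['wrist_force'])
E
```

```text
26.75 [ 548.00657043 -257.51151093  137.55333706] [4.38879456 1.63736625 8.99275928] 0.7519638081690673
scene 82 [-8.81456715e-03  1.05702706e+02] 105.45874906261992
 start 61 [ -0.2209901  131.59432881]
side 227 [-2.12520048e-03  1.07822717e+02] 107.60704344115084
 start 270 [ -0.2333086  135.11326281]
[ 548.01837307 -257.51359538  137.53154717] [5.9722396  2.91443075 7.80373941]
```

View pics/v17.png

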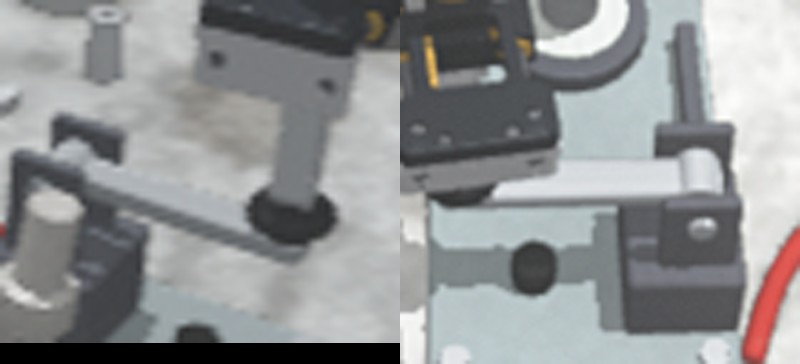

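Emit:
jog_arm:
  deltas: "1 0 0.3 0 0; 1 0 0.5 0 0; 1 0 0.5 0 0; 1 0 0.5 0 0; 1 0 0.5 0 0; 1 0 0.5 0 0; 1 0 0.5 0 0; 1 0 0.5 0 0; 1 0 0.5 0 0; 1 0 0.5 0 0"

```text
clock: 28.1
eef_pos: [548.0, -257.5, 136.8]
eef_rot: [3.14, -0.002, 0.225]
wrist_force: [-1.2, 0.7, 9.9]
finger_gap: 0.1
```

```bash
python3 v.py v18 scene,320,100,110,150 side,250,270,110,150
python3 - <<'E'
from h import *
for n in('scene','side'):
    z=np.load(f'v18_{n}.npz');P=cloud(n,z['d']);p=z['p'].astype(int)
    y=.1;ux=np.array([np.cos(y),np.sin(y)]);o=np.array([547,-257.5])
    q=(P[...,:2]-o);s=q@ux;t=q@np.array([-ux[1],ux[0]])
    m=(s>28)&(s<95)&(abs(t)<8)&(P[...,2]>75)&(P[...,2]<145)&(p.min(2)>110)
    print(n,np.polyfit(s[m],P[...,2][m],1))
s=manip.read_state();print(s['eef_pos'],s['wrist_force'],s['clock'])
E
```

```text
28.1 [ 548.04928149 -257.5031073   136.82343183] [-1.19994406  0.73848017  9.93721779] 0.1477405781116789
scene [8.03179929e-03 1.04336298e+02]
side [6.85501766e-03 1.06760813e+02]
[ 548.03404501 -257.51014105  136.77784251] [-1.4654486   0.75834797 10.11365377] 28.2
```

View pics/v18.png

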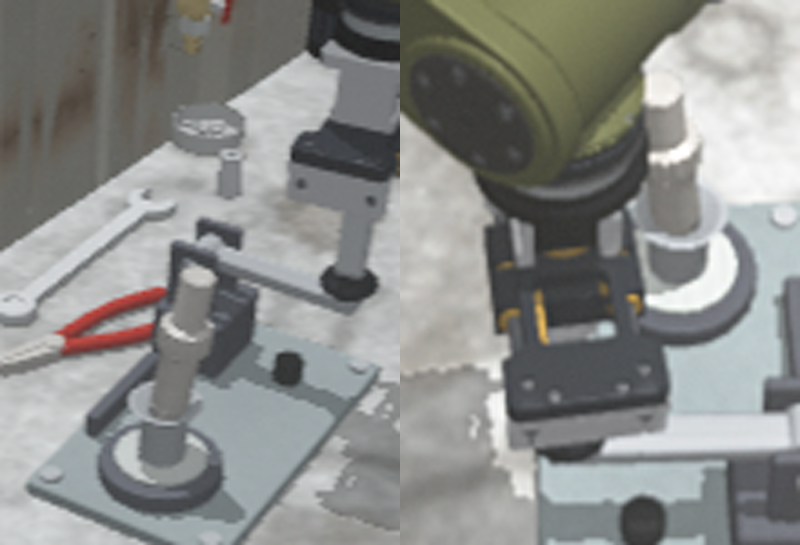

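The lever is level: arm slope within 0.01 rad, about 10 N at the knob and tips at z ≈ 122.8. The shaft still stands in the cup, so I'm handing in.

```bash
python3 -c "
from cell import workorder;print(workorder.sign_off())"
```

```text
the job is handed in; nothing more can be done
None
```

The shaft is standing thin end down in the spinner cup and released. After that I pressed the run lever to level and was holding it there when I handed in, at 28.2 s.

**Shaft:** I drew it out of the V-rest along its axis and turned it upright by pivoting its tip in the cup mouth. On the first try at lowering it, the tip caught on the mouth's cone at about 25 N and the shaft slipped a few mm in the grip. I re-centred it and it went down freely to about 10 N of floor contact.
- **Seating:** after release its top measured about z 186 mm, against about 188–189 mm expected on the floor. The difference is within camera accuracy, so I take it as fully down.
- **Lean:** it is not perfectly vertical. It leans about 0.08–0.09 rad, which is as far as the bore clearance allows, and it did not move in later pictures.

**Lever:** the last checks gave a push of about 10 N and fingertips at z ≈ 122.8 mm (123 is level). The arm slope was about 0.007–0.008 rad in both camera views, so it is level to within about 0.01 rad. It never went near the end stop.

**Bystanders:** I never touched the bearing, tape roll or gear. I made no separate final check of where they lie.

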